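# Find the good came guide by the drag of a feeler blade

## Robot

A 7-joint arm with a two-finger parallel gripper is mounted at the origin on a cart in front of the work surface, level with it; the furniture and walls round the work are solid. World frame = base frame: x ahead of the robot, y to its left, z up, the work surface at z = 0. Lengths are in mm, angles in rad, forces in N, time in s.
With the tool pointing down it reaches from about 400 to 875 mm from the base axis. Payload 6.5 kg.
Tool frame: the origin (TCP) lies on the centre line of the jaws, within the pads' length; the fingertips stand 19 mm ahead of it and the grasp point (between the pads) is the TCP (arm.nose_length is the distance from the TCP to the fingertips, in mm); x points along the fingers, z is the direction in which the jaws open and shut, and the axes are right-handed (so a half turn about x gives the same grasp; the last joint's range is limited). The gripper opens to 85 mm and grips with 20 to 120 N. Pads are 22 mm wide; open, the fingers measure 114 mm over their backs; the gripper's body (76 mm by 85 mm) begins 54 mm behind the grasp point. The pads swing forward as they close: fully open they stand 13 mm farther back than shut.
Start: joints at [1.193, 0.536, -0.004, 1.538, 0.003, 1.067, -0.071], TCP at [199.398, -618.652, 250.29] pointing down, gripper open.
Joint ranges: [-2.7, 2.7], [-0.37, 2.16], [-1.27, 1.26], [0.24, 2.4], [-1.31, 4.45], [0.19, 1.91], [-2.76, 2.76]. Speed limits (rad/s): [2.39, 2.39, 3.14, 3.14, 3.14, 3.14, 3.14].

## Interface

Orientations are given as [roll, pitch, yaw] about the fixed x, y, z axes, in that order (R = Rz(yaw) Ry(pitch) Rx(roll)).
In Python, from plant import arm, imaging gives the robot as it stands.
- The arm moves only by the tool carry_out, never from a script. Its argument "steps" is a list of rows, each a list of 3 entries, a list of its own where there are three numbers: the shift along the tool's x, y, z in m, then the turn, a rotation vector about the tool's x, y, z in degrees, then the closure, from 0 (fully open) to 1 (shut). A call has 1 to 8 rows; each row is the pose to reach, as a shift and turn from the pose measured when the call began, along the tool's axes at that moment; what a row does not reach only later rows make up. A row lasts 1/12 s, in which the tool goes at most 41.7 mm and 7.16 degrees, less where a joint would pass 70% of its speed; a pose out of reach is approached as far as the arm can. A call with a gripper value outside its range is refused whole. The fingers move at their own pace and stop on an object; "squeeze" is the grip in N (left out, the last holds). Time passes only in rows, so rows that repeat a pose let the fingers close. It gives the time, the measured TCP pose, the force and the opening at its end, in the units of the state.
- arm.get_obs(): the state, without advancing time (a new reading comes with each control period).
- imaging.snapshot(name): name is "scene" or "top" or "wrist"; returns the picture (400x640x3 uint8, red, green, blue); there is no depth.
- imaging.camera_params(name): a dict with "fx", "fy", "cx", "cy" (pixels), "rvec" (rotation vector, rad) and "tvec" (3), from world to camera coordinates, as OpenCV has them; the wrist camera has in their place "tool_from_camera" (4x4, takes a point from camera to tool coordinates, whose origin is the TCP and whose axes are the tool frame's). Camera axes: x right, y down, z forward; pixel columns grow to the right and rows downward; lengths in mm; the calibration is good to about 2 mm. A picture is of the moment at which its call begins: read the wrist's pose just before it. camera_params takes no time and is no camera call.
- arm.close_job(): hands the job in, once; it reports no verdict.
The state is a dict: "time_s": time; "joint_positions": joint angles; "joint_vel": joint speeds; "joint_efforts": joint torques, N m; "ee_pos": TCP position; "tool_rot": TCP orientation; "wrist_force": force on the tool from outside, world axes, zero at the start; "wrist_torque": the same for the moment, N m; "width": finger opening in mm.
Only numpy, scipy, OpenCV 4.12 (cv2) and the standard library are available. Lean on these libraries where they do the work, as an engineer would, in place of code of your own. Each camera call takes 0.05 s, during which the arm holds its last target.

## Task

Of the three came guides on the bench one is still good, one has gone slack and one has closed up. Take the feeler blade and slide it into their mouths by feel, gently and never forcing it, until you find the guide that lets it in with a steady light drag; leave the feeler in that guide, pushed fully home until its collar meets the mouth, and let go. Leave everything else on the table where it is.

Things in the scene. Friction and masses are not known exactly. Their poses are not given: they have to be found in the camera images.
- feeler: Feeler blade, 0.2 kg: wooden handle 70 x 28 x 30 mm (length, width, height) lying flat, brass collar on its front end, then a steel blade standing on edge, 6 mm thick, 16 mm high, 62 mm long, round nose, lower edge 7 mm above the underside. Grasp across the 28 mm width. Origin: handle's centre, on the underside; x towards the blade, z up. Collar front at x = +40 mm, blade tip at x = +102 mm.
- feeler_collar (a point): Centre of the feeler's collar's front face, 15 mm above its underside, on the blade's middle line; x along the blade towards the tip. The collar is 36 mm wide, 30 mm high and 5 mm thick.
- guide_a: One of three outwardly identical came guides, fixed to the table, 70 mm long, 52 mm wide, 36 mm high: a channel under a grey roof. Origin on the table under its centre; x along the channel away from the mouth, z up. Channel 14 mm wide, floor 3 mm and roof 30 mm above the table: the feeler goes in with its underside 0 to 6 mm above the table. One guide is good, one slack, one closed up; which is where varies.
- guide_a_mouth (a point): Middle of that guide's mouth plane, 35 mm in front of its centre, 15 mm above the table; x points into the channel. The mouth flares from about 23 mm down to 14 mm in width over the first 12 mm. Fully home, the feeler's collar touches it.
- guide_a_left_pad: Hidden pad on the channel's +y side (its mirror twin faces it, 2 mm apart); origin on the middle line, 16.5 mm above the table. The blade's tip meets the pads' tapered noses 22 to 27 mm past the mouth. Good guide: the pads spring aside, about 5 N each, and drag on the blade by 3 to 12 N (up to 20 N on entry); slack: they yield with under 1.5 N of drag; closed up: rigid, the tip stops dead there.
- guide_b: One of three outwardly identical came guides, fixed to the table, 70 mm long, 52 mm wide, 36 mm high: a channel under a grey roof. Origin on the table under its centre; x along the channel away from the mouth, z up. Channel 14 mm wide, floor 3 mm and roof 30 mm above the table: the feeler goes in with its underside 0 to 6 mm above the table. One guide is good, one slack, one closed up; which is where varies.
- guide_b_mouth (a point): Middle of that guide's mouth plane, 35 mm in front of its centre, 15 mm above the table; x points into the channel. The mouth flares from about 23 mm down to 14 mm in width over the first 12 mm. Fully home, the feeler's collar touches it.
- guide_b_left_pad: Hidden pad on the channel's +y side (its mirror twin faces it, 2 mm apart); origin on the middle line, 16.5 mm above the table. The blade's tip meets the pads' tapered noses 22 to 27 mm past the mouth. Good guide: the pads spring aside, about 5 N each, and drag on the blade by 3 to 12 N (up to 20 N on entry); slack: they yield with under 1.5 N of drag; closed up: rigid, the tip stops dead there.
- guide_c: One of three outwardly identical came guides, fixed to the table, 70 mm long, 52 mm wide, 36 mm high: a channel under a grey roof. Origin on the table under its centre; x along the channel away from the mouth, z up. Channel 14 mm wide, floor 3 mm and roof 30 mm above the table: the feeler goes in with its underside 0 to 6 mm above the table. One guide is good, one slack, one closed up; which is where varies.
- guide_c_mouth (a point): Middle of that guide's mouth plane, 35 mm in front of its centre, 15 mm above the table; x points into the channel. The mouth flares from about 23 mm down to 14 mm in width over the first 12 mm. Fully home, the feeler's collar touches it.
- guide_c_left_pad: Hidden pad on the channel's +y side (its mirror twin faces it, 2 mm apart); origin on the middle line, 16.5 mm above the table. The blade's tip meets the pads' tapered noses 22 to 27 mm past the mouth. Good guide: the pads spring aside, about 5 N each, and drag on the blade by 3 to 12 N (up to 20 N on entry); slack: they yield with under 1.5 N of drag; closed up: rigid, the tip stops dead there.
- block: Bystander, loose: aluminium layout block, 22 x 70 x 18 mm. Origin at the centre of its underside.
- fid: Bystander, loose: wooden lead fid, 22 x 102 x 16 mm. Origin at the centre of its underside.
- bottle: Bystander, loose: small upright bottle, 38 mm across, 95 mm tall. Origin at the centre of its underside.
- gluestick: Bystander, loose: upright glue stick, 26 mm across, 92 mm tall. Origin at the centre of its underside.
- spool: Bystander, loose: solder spool, 62 x 92 x 40 mm. Origin at the centre of its underside.
- tin: Bystander, loose: open round tin of nails, 61 mm across, 22 mm tall. Origin at the centre of its underside.
- foil: Bystander, loose: copper foil roll lying flat, 62 mm across, 7 mm thick. Origin at the centre of its underside.

How it is judged (in metres and radians):
On the way:
1. the blade, held by the robot, has entered the pads of the guide that drags (((x of feeler_collar in the frame of guide_a_mouth between -0.026 and 0.01 m and contact force between feeler and guide_a_left_pad above 1 N and contact force between the fingers and feeler above 2 N) or (x of feeler_collar in the frame of guide_b_mouth between -0.026 and 0.01 m and contact force between feeler and guide_b_left_pad above 1 N and contact force between the fingers and feeler above 2 N) or (x of feeler_collar in the frame of guide_c_mouth between -0.026 and 0.01 m and contact force between feeler and guide_c_left_pad above 1 N and contact force between the fingers and feeler above 2 N))), for 0.1 s.
At the end, for the whole second after the job is handed in: The feeler lies at rest, released, in the guide whose sprung pads grip its blade (more than 1.5 N on the left pad), its collar within 7 mm of the mouth plane and 8 mm of the middle line, its blade within 0.12 rad of the channel and level within 0.12 rad, its underside less than 8 mm above the table (((x of feeler_collar in the frame of guide_a_mouth between -0.007 and 0.006 m and y of feeler_collar in the frame of guide_a_mouth between -0.008 and 0.008 m and angle between the x axis of feeler and the x axis of guide_a, either way round below 0.12 rad and contact force between feeler and guide_a_left_pad above 1.5 N) or (x of feeler_collar in the frame of guide_b_mouth between -0.007 and 0.006 m and y of feeler_collar in the frame of guide_b_mouth between -0.008 and 0.008 m and angle between the x axis of feeler and the x axis of guide_b, either way round below 0.12 rad and contact force between feeler and guide_b_left_pad above 1.5 N) or (x of feeler_collar in the frame of guide_c_mouth between -0.007 and 0.006 m and y of feeler_collar in the frame of guide_c_mouth between -0.008 and 0.008 m and angle between the x axis of feeler and the x axis of guide_c, either way round below 0.12 rad and contact force between feeler and guide_c_left_pad above 1.5 N)) and height (world z) of feeler below 0.008 m and angle between feeler's own z axis and vertical below 0.12 rad and linear speed of feeler below 0.02 m/s); the robot touches nothing.
It fails at once if the feeler is forced into a guide (more than 60 N of contact) (contact force between feeler and guide_a above 60 N or contact force between feeler and guide_b above 60 N or contact force between feeler and guide_c above 60 N).
It fails at once if a bystander is shifted by more than 25 mm (distance of any of block, fid, bottle, gluestick, spool, tin, foil from where it was at the start of the episode above 0.025 m).
It also fails if it takes over 58 s, if anything falls off the work surface, if the arm or the gripper's body presses on something with over 40 N, if the wrist force passes 120 N, or if a joint passes its speed limit or range.

## Working session

There is one attempt and no reset: what is moved stays moved. The work goes in short steps, Python scripts to look and compute and a tool call to move; the robot and the scene stay as the last step left them, time stands still between calls to the robot, and variables do not carry over. Pictures are saved under pics/ and viewed, and the job is handed in when it is done.

Besides the shell and the picture viewer there is one more tool, called after "Call:" by a JSON object that holds its "op" and its "data", one argument or row to a line. carry_out: Moves the arm, as the interface text tells. Its arguments: {"type":"object","properties":{"steps":{"type":"array","items":{"type":"array"}},"squeeze":{"type":"number"}},"required":["steps"]}

```bash
ls; mkdir -p pics; python3 - <<'E'
from plant import arm, imaging
import cv2,numpy as np
for n in ("scene","top"):
    im=imaging.snapshot(n); cv2.imwrite(f"pics/{n}0.png",im[:,:,::-1]); p=imaging.camera_params(n); print(n,p)
print(arm.get_obs())
print(imaging.camera_params("wrist"))
E
```

```text
pics
scene {'fx': 494.78020049669755, 'fy': 494.78020049669755, 'cx': 316.59521061955434, 'cy': 188.91266397243697, 'rvec': array([ 0.8414315 , -2.65106038,  0.97388883]), 'tvec': array([ 462.21324399,  315.68818259, 1266.90287256])}
top {'fx': 405.2580293755948, 'fy': 405.2580293755948, 'cx': 322.42861135125474, 'cy': 195.65892115193088, 'rvec': array([ 2.2413411 , -1.94899447,  0.21534072]), 'tvec': array([-87.7228024 , 563.35394351, 863.15350937])}
{'time_s': 0.1, 'joint_positions': array([ 1.19284288,  0.53710199, -0.00443872,  1.53879076,  0.00258378,
        1.0673061 , -0.07120572]), 'joint_vel': array([ 1.38271924e-03, -1.28858275e-03,  8.91172159e-05, -2.30348085e-03,
       -2.86134813e-04,  1.69632169e-03, -1.46421210e-04]), 'joint_efforts': array([ 1.84374760e-03, -5.84567642e+01,  1.05179172e+00, -2.59777683e+01,
        1.26672167e-02,  4.60403971e-03, -1.90985497e-05]), 'ee_pos': array([ 199.19581095, -618.14471488,  249.48675656]), 'tool_rot': array([-3.07658369,  1.56919586,  1.94761701]), 'wrist_force': array([ 0.07566236, -0.86247464,  0.14961732]), 'wrist_torque': array([-0.01642458,  0.00918994,  0.01702598]), 'width': 85.53124848000985}
{'fx': 305.1065211411534, 'fy': 305.1065211411534, 'cx': 318.4270710643999, 'cy': 198.96191502863343, 'tool_from_camera': array([[-1.00935854e-03, -2.96217178e-01,  9.55120079e-01,
        -1.22885318e+02],
       [-4.66019649e-04, -9.55120322e-01, -2.96217746e-01,
         7.50014346e+01],
       [ 9.99999382e-01, -7.44094634e-04,  8.26015826e-04,
         1.44136729e+00],
       [ 0.00000000e+00,  0.00000000e+00,  0.00000000e+00,
         1.00000000e+00]])}
```

View pics/scene0.png

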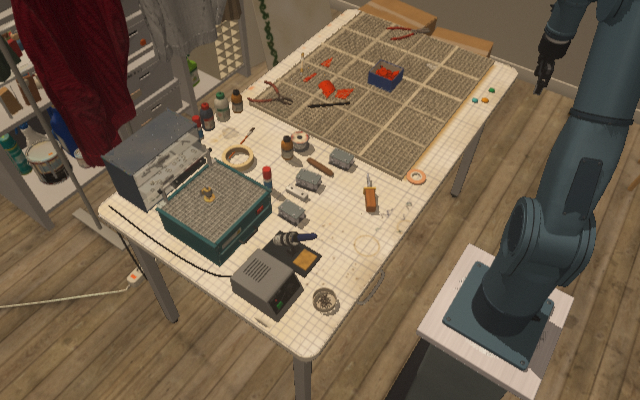

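View pics/top0.png

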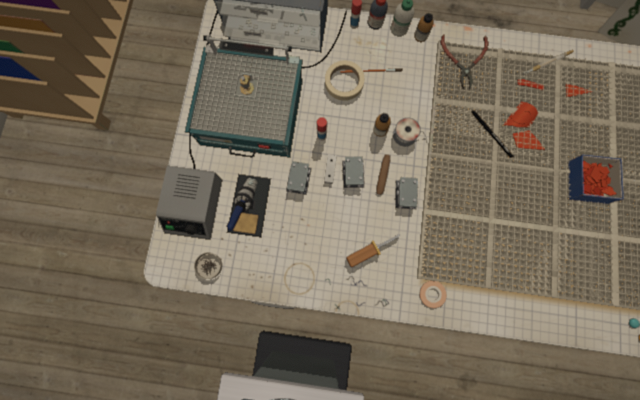

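```bash
cat > h.py <<'E'
import numpy as np,cv2
from plant import arm, imaging
from scipy.spatial.transform import Rotation as R
def cam(n):
    p=imaging.camera_params(n); K=np.array([[p['fx'],0,p['cx']],[0,p['fy'],p['cy']],[0,0,1]])
    if 'rvec' in p:
        return K,cv2.Rodrigues(p['rvec'])[0],np.array(p['tvec'])
    o=arm.get_obs(); T=np.eye(4);T[:3,:3]=R.from_euler('xyz',o['tool_rot']).as_matrix();T[:3,3]=o['ee_pos']
    M=np.linalg.inv(T@p['tool_from_camera']); return K,M[:3,:3],M[:3,3]
def back(c,u,v,z):
    K,Rm,t=c; d=Rm.T@np.linalg.inv(K)@np.array([u,v,1.]); o=-Rm.T@t
    return o+d*(z-o[2])/d[2]
def proj(c,P):
    K,Rm,t=c; q=(Rm@np.atleast_2d(P).T).T+t; q=q@K.T; return q[:,:2]/q[:,2:]
E
python3 - <<'E'
from h import *
im=cv2.imread('pics/top0.png')
cv2.imwrite('pics/top0c.png',cv2.resize(im[110:290,270:450],None,fx=3.3,fy=3.3,interpolation=cv2.INTER_CUBIC))
c=cam('top')
for n,u,v,z in [('ga',298,178,36),('gb',353,172,36),('gc',406,193,36),('handle',363,254,30),('tip',398,237,15),('block',329,171,18),('fid',384,174,16),('bottle',382,122,95),('glue',321,127,92),('foil',432,294,7),('tin',208,267,22)]: print(n,back(c,u,v,z).round(0))
E
```

```text
ga [610.  55.  36.]
gb [643. -72.  36.]
gc [ 609. -202.   36.]
handle [ 454. -119.   30.]
tip [ 507. -197.   15.]
block [643. -15.  18.]
fid [ 654. -148.   16.]
bottle [ 753. -121.   95.]
glue [723.  16.  92.]
foil [ 388. -289.    7.]
tin [376. 229.  22.]
```

View pics/top0c.png

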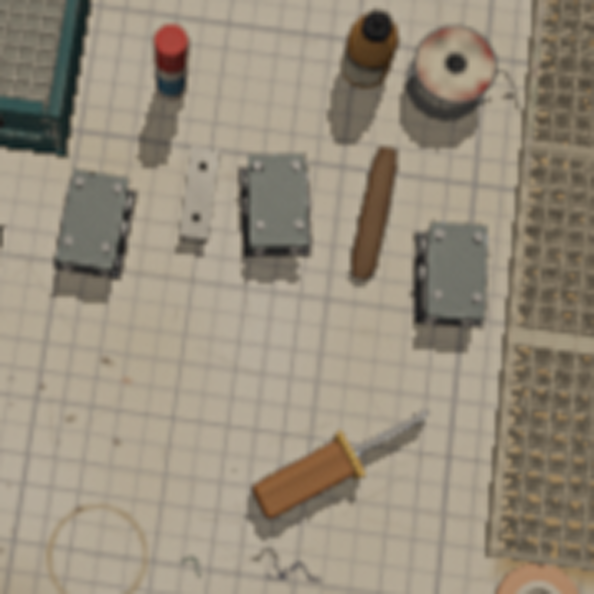

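```bash
cat >> h.py <<'E'
def rel(pos,down_yaw):
    """target: tool x down, tool y axis at world yaw down_yaw. returns shift (m), rotvec deg"""
    o=arm.get_obs(); A=R.from_euler('xyz',o['tool_rot']).as_matrix()
    y=np.array([np.cos(down_yaw),np.sin(down_yaw),0]); x=np.array([0,0,-1.]); B=np.c_[x,y,np.cross(x,y)]
    return (A.T@(np.array(pos)-o['ee_pos'])/1000).round(4), np.degrees(R.from_matrix(A.T@B).as_rotvec()).round(2)
def st():
    o=arm.get_obs(); A=R.from_euler('xyz',o['tool_rot']).as_matrix()
    print(round(o['time_s'],2),o['ee_pos'].round(1),'yaw_y',np.degrees(np.arctan2(A[1,1],A[0,1])).round(2),'xax',A[:,0].round(3),'F',o['wrist_force'].round(1),'T',o['wrist_torque'].round(2),'w',o['width'].round(1),'j',o['joint_positions'].round(2))
E
python3 - <<'E'
from h import *
st()
o=arm.get_obs(); print(R.from_euler('xyz',o['tool_rot']).as_matrix().round(3))
for y in (-56,124): print(rel([454,-119,300],np.radians(y)))
print(rel([470,-100,330],0))
E
```

```text
Traceback (most recent call last):
  File "h.py", line 22, in st
    print(round(o['time_s'],2),o['ee_pos'].round(1),'yaw_y',np.degrees(np.arctan2(A[1,1],A[0,1])).round(2),'xax',A[:,0].round(3),'F',o['wrist_force'].round(1),'T',o['wrist_torque'].round(2),'w',o['width'].round(1),'j',o['joint_positions'].round(2))
                                                                                                                                                                                                  ^^^^^^^^^^^^^^^^
AttributeError: 'float' object has no attribute 'round'
```

```bash
sed -i "s/o\['width'\].round(1)/round(o['width'],1)/" h.py
python3 - <<'E'
from h import *
st()
o=arm.get_obs(); print(R.from_euler('xyz',o['tool_rot']).as_matrix().round(3))
for y in (-56,124): print(rel([454,-119,300],np.radians(y)))
print(rel([470,-100,330],0))
E
```

```text
0.1 [ 199.2 -618.1  249.5] yaw_y 17.87 xax [-0.001  0.001 -1.   ] F [ 0.1 -0.9  0.1] T [-0.02  0.01  0.02] w 85.5 j [ 1.19  0.54 -0.    1.54  0.    1.07 -0.07]
[[-0.001  0.952  0.307]
 [ 0.001  0.307 -0.952]
 [-1.    -0.    -0.002]]
(array([-0.0499,  0.3956, -0.397 ]), array([ 7.387e+01, -7.000e-02,  6.000e-02]))
(array([-0.0499,  0.3956, -0.397 ]), array([-1.0613e+02, -7.0000e-02, -8.0000e-02]))
(array([-0.0799,  0.4167, -0.4102]), array([17.87, -0.09,  0.02]))
```

Call:
{"op": "carry_out", "data": {
  "steps": [
    [[0.03,0.2,-0.2],[-30,0,0],0],
    [[0.03,0.2,-0.2],[-30,0,0],0],
    [[0.03,0.2,-0.2],[-30,0,0],0],
    [[0.03,0.3,-0.3],[-57,0,0],0],
    [[0.03,0.3,-0.3],[-57,0,0],0],
    [[0.03,0.3,-0.3],[-57,0,0],0],
    [[0.03,0.396,-0.397],[-57,0,0],0],
    [[0.03,0.396,-0.397],[-57,0,0],0]
  ]
}}

```text
time_s: 0.77
ee_pos: [350.7, -320.6, 227.1]
tool_rot: [2.423, 1.569, 2.165]
wrist_force: [1.8, -0.5, 0.4]
width: 85.2
```

```bash
python3 - <<'E'
from h import *
st(); print(rel([450,-110,220],np.radians(124)))
E
```

```text
0.77 [ 350.7 -320.6  227.1] yaw_y 75.21 xax [-0.001  0.001 -1.   ] F [ 1.8 -0.5  0.4] T [-0.03 -0.07  0.09] w 85.2 j [ 0.93  0.29 -0.34  1.99  0.12  0.88  0.27]
(array([0.0073, 0.229 , 0.0422]), array([-4.879e+01, -4.000e-02, -9.000e-02]))
```

Call:
{"op": "carry_out", "data": {
  "steps": [
    [[0.007,0.23,0.042],[-49,0,0],0],
    [[0.007,0.23,0.042],[-49,0,0],0],
    [[0.007,0.23,0.042],[-49,0,0],0],
    [[0.007,0.23,0.042],[-49,0,0],0],
    [[0.007,0.23,0.042],[-49,0,0],0],
    [[0.007,0.23,0.042],[-49,0,0],0],
    [[0.007,0.23,0.042],[-49,0,0],0],
    [[0.007,0.23,0.042],[-49,0,0],0]
  ]
}}

```text
time_s: 1.43
ee_pos: [450.4, -107.1, 220.0]
tool_rot: [1.471, 1.568, 2.076]
wrist_force: [0.2, -0.9, -0.8]
width: 85.3
```

Call:
{"op": "carry_out", "data": {
  "steps": [
    [[0,0,0],[0,0,0],0],
    [[0,0,0],[0,0,0],0],
    [[0,0,0],[0,0,0],0]
  ]
}}

```text
time_s: 1.68
ee_pos: [449.9, -108.1, 219.9]
tool_rot: [1.693, 1.568, 2.294]
wrist_force: [0.4, -1.3, 0.1]
width: 85.2
```

```bash
python3 - <<'E'
from h import *
import pickle
st(); c=cam('wrist'); im=imaging.snapshot('wrist'); cv2.imwrite('pics/w1.png',im[:,:,::-1]); pickle.dump(c,open('w1.pkl','wb'))
E
```

```text
1.68 [ 449.9 -108.1  219.9] yaw_y 124.43 xax [-0.002  0.002 -1.   ] F [ 0.4 -1.3  0.1] T [ 0.01 -0.09 -0.  ] w 85.2 j [ 0.66  0.32 -0.61  2.02  0.24  0.87  0.52]
```

View pics/w1.png

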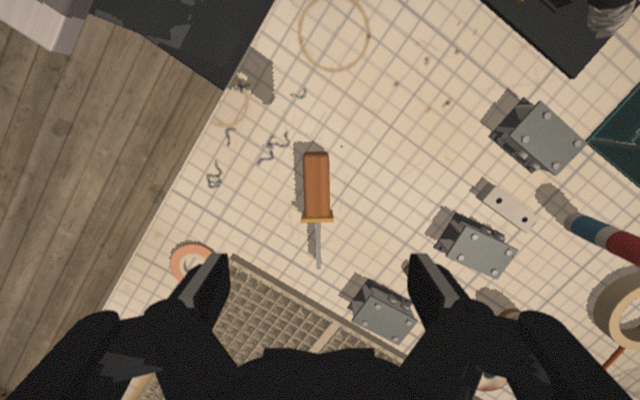

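```bash
python3 - <<'E'
from h import *
im=cv2.imread('pics/w1.png')
a=cv2.resize(im[140:280,270:370],None,fx=4,fy=4,interpolation=cv2.INTER_CUBIC)
cv2.imwrite('pics/w1f.png',a)
cv2.imwrite('pics/w1g.png',cv2.resize(im[90:350,340:600],None,fx=2.3,fy=2.3,interpolation=cv2.INTER_CUBIC))
E
```

```text
(no output)
```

View pics/w1f.png

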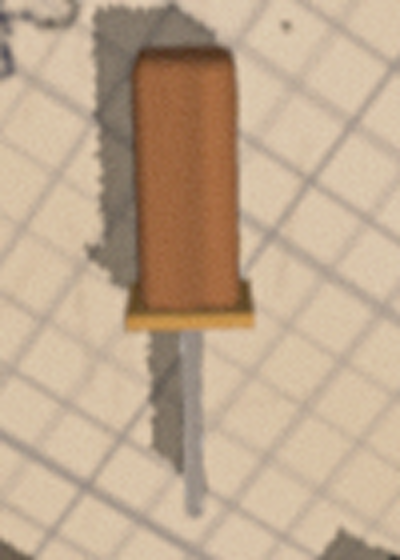

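View pics/w1g.png

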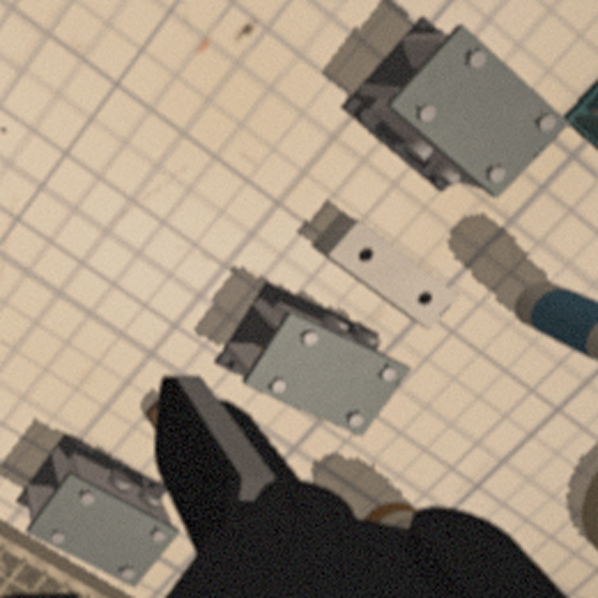

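```bash
cat > g.py <<'E'
from h import *
import pickle
c=pickle.load(open('w1.pkl','rb'))
f=lambda p,z:back(c,p[0]/4+270,p[1]/4+140,z)
cl,cr=f((125,328),30),f((255,325),30); rl,rr=f((138,55),29),f((234,52),29); tip=f((194,515),15)
print('collar',cl.round(1),cr.round(1),np.linalg.norm(cl-cr)); print('rear',rl.round(1),rr.round(1),np.linalg.norm(rl-rr)); print('tip',tip.round(1))
m=(cl+cr)/2; r=(rl+rr)/2; d=m-r; print('len',np.linalg.norm(d),np.degrees(np.arctan2(d[1],d[0])), 'tip-dir',np.degrees(np.arctan2(*(tip-m)[[1,0]])),np.linalg.norm((tip-m)[:2]),'mid',m.round(1),'center~',(m-40*d/np.linalg.norm(d)).round(1))
G={'A':[(460,25),(393,103),(496,195),(566,122)],'B':[(290,312),(245,380),(362,434),(411,366)],'C':[(70,473),(27,528),(128,583),(180,535)]}
for k,v in G.items():
    P=np.array([back(c,p[0]/2.3+340,p[1]/2.3+90,36) for p in v]); 
    print(k,P[:,:2].round(1).tolist(),'ctr',P.mean(0).round(1)); 
    print([ (np.linalg.norm(P[(i+1)%4]-P[i]).round(1),np.degrees(np.arctan2(*(P[(i+1)%4]-P[i])[[1,0]])).round(1)) for i in range(4)])
E
python3 g.py
```

```text
collar [ 460.9 -159.8   30. ] [ 489.9 -138.9   30. ] 35.71278516853824
rear [422.4 -95.4  29. ] [442.3 -80.8  29. ] 24.720862195412657
tip [ 514.1 -203.9   15. ]
len 74.85450039066791 -54.86399668874926 tip-dir -54.66037369409077 66.92883490859367 mid [ 475.4 -149.3   30. ] center~ [ 452.4 -116.6   29.5]
A [[580.0, 75.2], [579.9, 36.5], [646.8, 33.4], [647.4, 73.0]] ctr [613.5  54.5  36. ]
[(np.float64(38.7), np.float64(-90.1)), (np.float64(67.0), np.float64(-2.7)), (np.float64(39.6), np.float64(89.0)), (np.float64(67.5), np.float64(178.1))]
B [[609.3, -60.4], [615.5, -99.2], [683.3, -88.8], [676.4, -48.3]] ctr [646.1 -74.2  36. ]
[(np.float64(39.2), np.float64(-80.9)), (np.float64(68.6), np.float64(8.7)), (np.float64(41.0), np.float64(99.7)), (np.float64(68.2), np.float64(-169.8))]
C [[577.2, -188.8], [578.9, -228.0], [644.2, -225.7], [647.4, -186.2]] ctr [ 611.9 -207.2   36. ]
[(np.float64(39.2), np.float64(-87.6)), (np.float64(65.4), np.float64(2.0)), (np.float64(39.6), np.float64(85.4)), (np.float64(70.2), np.float64(-177.9))]
```

```bash
python3 - <<'E'
from h import *
print(rel([452,-116,80],np.radians(125.2)),rel([452,-116,23],np.radians(125.2)))
E
```

```text
(array([ 0.14  , -0.008 , -0.0028]), array([-0.75, -0.01, -0.14])) (array([ 0.197 , -0.0082, -0.0028]), array([-0.75, -0.01, -0.14]))
```

Call:
{"op": "carry_out", "data": {
  "steps": [
    [[0.035,-0.008,-0.003],[-0.8,0,-0.1],0],
    [[0.07,-0.008,-0.003],[-0.8,0,-0.1],0],
    [[0.11,-0.008,-0.003],[-0.8,0,-0.1],0],
    [[0.14,-0.008,-0.003],[-0.8,0,-0.1],0],
    [[0.16,-0.008,-0.003],[-0.8,0,-0.1],0],
    [[0.18,-0.008,-0.003],[-0.8,0,-0.1],0],
    [[0.195,-0.008,-0.003],[-0.8,0,-0.1],0],
    [[0.195,-0.008,-0.003],[-0.8,0,-0.1],0]
  ],
  "squeeze": 40
}}

```text
time_s: 2.4
ee_pos: [449.8, -116.3, 22.7]
tool_rot: [2.339, 1.566, 2.952]
wrist_force: [-0.1, 0.1, -0.9]
width: 85.3
```

```bash
python3 - <<'E'
from h import *
st(); print(rel([452,-116,23],np.radians(125.2)))
E
```

```text
2.4 [ 449.8 -116.3   22.7] yaw_y 125.15 xax [-0.005  0.001 -1.   ] F [-0.1  0.1 -0.9] T [-0.02  0.   -0.02] w 85.3 j [ 0.47  0.67 -0.38  2.11  0.55  0.46  0.27]
(array([-0.0004, -0.0011,  0.002 ]), array([-0.05, -0.2 , -0.21]))
```

Call:
{"op": "carry_out", "data": {
  "steps": [
    [[0,-0.001,0.002],[0,-0.2,-0.2],0.3],
    [[0,-0.001,0.002],[0,-0.2,-0.2],0.5],
    [[0,-0.001,0.002],[0,-0.2,-0.2],0.6],
    [[0,-0.001,0.002],[0,-0.2,-0.2],0.7],
    [[0,-0.001,0.002],[0,-0.2,-0.2],0.85],
    [[0,-0.001,0.002],[0,-0.2,-0.2],1],
    [[0,-0.001,0.002],[0,-0.2,-0.2],1],
    [[0,-0.001,0.002],[0,-0.2,-0.2],1]
  ],
  "squeeze": 40
}}

```text
time_s: 3.07
ee_pos: [452.6, -116.3, 23.6]
tool_rot: [-1.045, 1.569, -0.432]
wrist_force: [-1.1, -0.1, 5.5]
width: 27.5
```

Call:
{"op": "carry_out", "data": {
  "steps": [
    [[0,0,0],[0,0,0],1],
    [[0,0,0],[0,0,0],1],
    [[0,0,0],[0,0,0],1],
    [[0,0,0],[0,0,0],1]
  ]
}}

```text
time_s: 3.4
ee_pos: [452.5, -116.3, 23.6]
tool_rot: [-1.121, 1.57, -0.508]
wrist_force: [-0.5, 0.3, -0.6]
width: 27.4
```

```bash
python3 - <<'E'
from h import *
st(); print(rel([452,-116,80],np.pi))
E
```

```text
3.4 [ 452.5 -116.3   23.6] yaw_y 125.12 xax [ 0.001 -0.001 -1.   ] F [-0.5  0.3 -0.6] T [ 0.04  0.03 -0.06] w 27.4 j [ 0.47  0.67 -0.38  2.11  0.55  0.46  0.27]
(array([-0.0564,  0.0005, -0.0002]), array([-54.88,  -0.  ,   0.08]))
```

Call:
{"op": "carry_out", "data": {
  "steps": [
    [[-0.03,0,0],[0,0,0],1],
    [[-0.06,0,0],[0,0,0],1],
    [[-0.08,0,0],[-7,0,0],1],
    [[-0.08,0,0],[-14,0,0],1],
    [[-0.08,0,0],[-21,0,0],1],
    [[-0.08,0,0],[-28,0,0],1],
    [[-0.08,0,0],[-35,0,0],1],
    [[-0.08,0,0],[-42,0,0],1]
  ]
}}

```text
time_s: 4.07
ee_pos: [452.0, -116.4, 103.5]
tool_rot: [-2.213, 1.57, -0.861]
wrist_force: [-0.1, 0.4, -2.1]
width: 27.3
```

```bash
python3 - <<'E'
from h import *
st(); print(rel([480,-100,90],np.radians(189.5)))
E
```

```text
4.07 [ 452.  -116.4  103.5] yaw_y 167.46 xax [ 0.001 -0.001 -1.   ] F [-0.1  0.4 -2.1] T [-0.03 -0.03 -0.05] w 27.3 j [ 0.71  0.57 -0.69  2.08  0.58  0.68  0.99]
(array([ 0.0135, -0.0237,  0.022 ]), array([-22.04,  -0.04,   0.04]))
```

Call:
{"op": "carry_out", "data": {
  "steps": [
    [[0.013,-0.024,0.022],[-7,0,0],1],
    [[0.013,-0.024,0.022],[-14,0,0],1],
    [[0.013,-0.024,0.022],[-22,0,0],1],
    [[0.013,-0.024,0.022],[-22,0,0],1],
    [[0.013,-0.024,0.022],[-22,0,0],1],
    [[0.013,-0.024,0.022],[-22,0,0],1],
    [[0.013,-0.024,0.022],[-22,0,0],1]
  ]
}}

```text
time_s: 4.65
ee_pos: [480.1, -100.4, 90.5]
tool_rot: [-2.856, 1.57, -1.123]
wrist_force: [0.6, -0.2, -3.1]
width: 27.3
```

```bash
python3 - <<'E'
from h import *
import pickle
st(); c=cam('wrist'); im=imaging.snapshot('wrist'); cv2.imwrite('pics/w2.png',im[:,:,::-1]); pickle.dump(c,open('w2.pkl','wb'))
E
```

```text
4.65 [ 480.1 -100.4   90.5] yaw_y -170.7 xax [ 0.001 -0.001 -1.   ] F [ 0.6 -0.2 -3.1] T [-0.01 -0.02  0.04] w 27.3 j [ 0.7   0.65 -0.75  2.03  0.68  0.73  1.26]
```

View pics/w2.png

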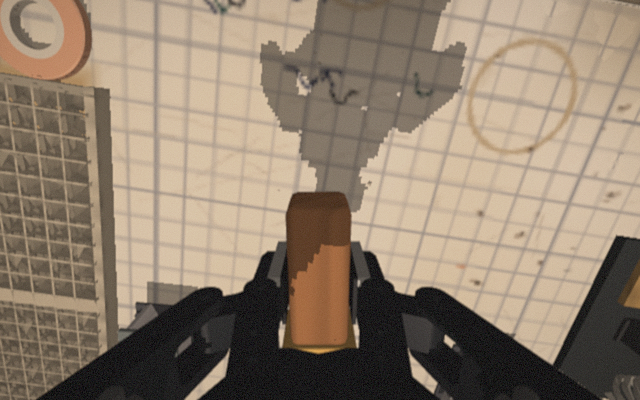

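```bash
python3 - <<'E'
from h import *
im=cv2.imread('pics/top0.png')
o=[im[155:205,x:x+45] for x in (277,332,385)]
cv2.imwrite('pics/top0g.png',cv2.resize(np.hstack([im[155:205,277:322],im[150:200,332:377],im[170:220,385:430]]),None,fx=5.9,fy=5.9,interpolation=cv2.INTER_CUBIC))
E
```

```text
(no output)
```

View pics/top0g.png

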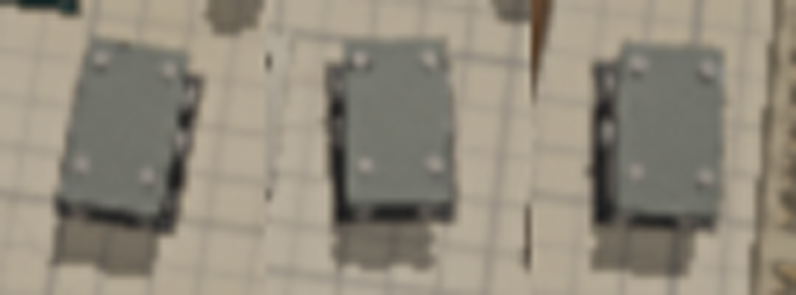

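```bash
python3 - <<'E'
from h import *
c=cam('top')
G={'A':([(92,37),(188,55),(160,215),(58,200)],277,155,0),'B':([(344,38),(444,40),(453,205),(346,205)],332,150,265.5),'C':([(623,43),(722,46),(718,217),(618,214)],385,170,531)}
for k,(v,u0,v0,dx) in G.items():
    P=np.array([back(c,(p[0]-dx)/5.9+u0-.4,p[1]/5.9+v0-.4,36) for p in v])[:,:2]
    d=(P[0]-P[3]+P[1]-P[2])/2; print(k,P.mean(0).round(1),np.linalg.norm(d).round(1),np.degrees(np.arctan2(d[1],d[0])).round(1), np.degrees(np.arctan2(*(P[0]-P[1])[::-1])).round(1)-90)
E
```

```text
A [615.   56.8] 68.2 -1.8 -3.0
B [647.7 -73.3] 69.6 8.8 6.799999999999997
C [ 613.7 -206.4] 70.2 3.9 6.200000000000003
```

```bash
cat >> h.py <<'E'
G={'A':(614.2,55.5,-1.8),'B':(647,-73.8,9.),'C':(612.8,-206.8,3.2)}
def tgt(k,back,z=26.6,lat=0):
    x,y,a=G[k]; a=np.radians(a); u=np.array([np.cos(a),np.sin(a)]); n=np.array([-u[1],u[0]])
    p=np.array([x,y])-u*(35+back)+n*lat; return rel([p[0],p[1],z],a+np.pi)
def whr(k):
    st(); o=arm.get_obs(); x,y,a=G[k]; a=np.radians(a); u=np.array([np.cos(a),np.sin(a)]); n=np.array([-u[1],u[0]])
    d=o['ee_pos'][:2]-np.array([x,y])+u*35
    print('along',(d@u).round(1),'lat',(d@n).round(1),'Falong',(o['wrist_force'][:2]@u).round(1),'Flat',(o['wrist_force'][:2]@n).round(1))
E
python3 -c "
from h import *
whr('B');print(tgt('B',118))"
```

```text
4.7 [ 480.1 -100.4   90.6] yaw_y -170.67 xax [ 0.001 -0.001 -1.   ] F [-0.3  0.1 -2.8] T [ 0.    0.   -0.01] w 27.4 j [ 0.7   0.65 -0.75  2.03  0.68  0.73  1.26]
along -134.0 lat -0.1 Falong -0.3 Flat 0.2
(array([ 0.064 , -0.016 ,  0.0001]), array([ 0.33, -0.07,  0.03]))
```

Call:
{"op": "carry_out", "data": {
  "steps": [
    [[0.02,-0.008,0],[0.3,0,0],1],
    [[0.04,-0.016,0],[0.3,0,0],1],
    [[0.055,-0.016,0],[0.3,0,0],1],
    [[0.064,-0.016,0],[0.3,0,0],1],
    [[0.064,-0.016,0],[0.3,0,0],1],
    [[0.064,-0.016,0],[0.3,0,0],1]
  ]
}}

```text
time_s: 5.2
ee_pos: [495.6, -97.8, 26.7]
tool_rot: [2.926, 1.57, -1.629]
wrist_force: [0.7, 0.4, -1.9]
width: 27.2
```

```bash
python3 - <<'E'
from h import *
whr('B');print(tgt('B',80))
im=imaging.snapshot('scene'); cv2.imwrite('pics/s1.png',cv2.resize(im[130:230,260:420,::-1],None,fx=5,fy=5,interpolation=cv2.INTER_CUBIC))
im=imaging.snapshot('top'); cv2.imwrite('pics/t1.png',cv2.resize(im[140:270,270:440,::-1],None,fx=4.5,fy=4.5,interpolation=cv2.INTER_CUBIC))
E
```

```text
5.2 [495.6 -97.8  26.7] yaw_y -170.98 xax [-0.    -0.001 -1.   ] F [ 0.7  0.4 -1.9] T [ 0.06  0.04 -0.01] w 27.2 j [ 0.61  0.77 -0.65  2.    0.79  0.64  1.16]
along -118.3 lat -0.0 Falong 0.8 Flat 0.3
(array([ 0.0001, -0.0383, -0.    ]), array([ 0.02, -0.07, -0.02]))
```

View pics/s1.png

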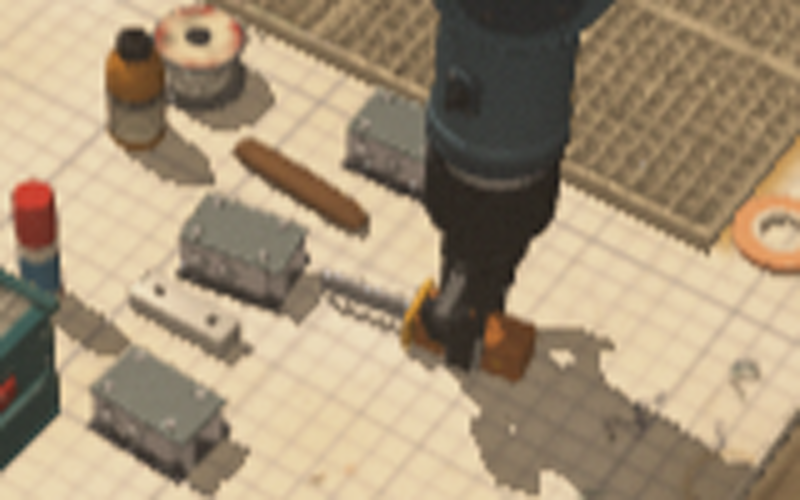

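View pics/t1.png

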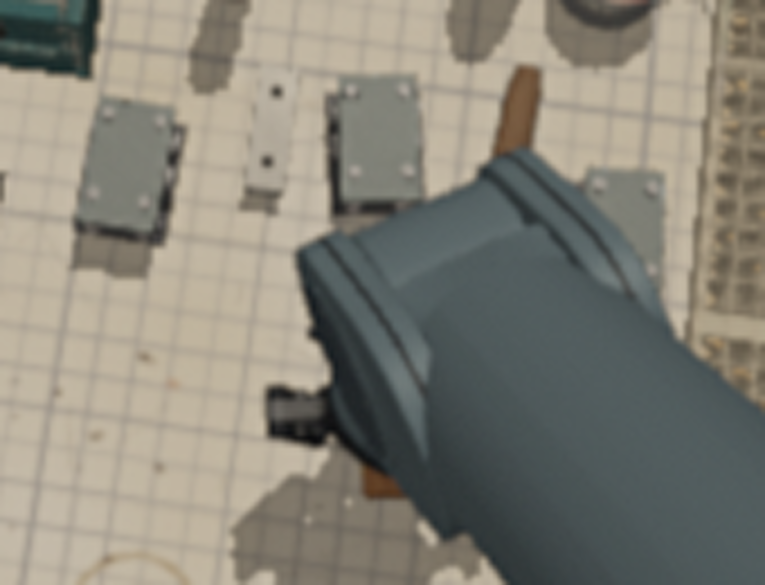

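Call:
{"op": "carry_out", "data": {
  "steps": [
    [[0,-0.006,0],[0,0,0],1],
    [[0,-0.012,0],[0,0,0],1],
    [[0,-0.016,0],[0,0,0],1],
    [[0,-0.02,0],[0,0,0],1],
    [[0,-0.024,0],[0,0,0],1],
    [[0,-0.028,0],[0,0,0],1],
    [[0,-0.032,0],[0,0,0],1],
    [[0,-0.034,0],[0,0,0],1]
  ]
}}

```text
time_s: 5.97
ee_pos: [530.7, -92.4, 27.5]
tool_rot: [-2.252, 1.568, -0.524]
wrist_force: [-0.1, 0.4, -3.3]
width: 27.2
```

```bash
python3 -c "
from h import *
whr('B')"
```

```text
5.97 [530.7 -92.4  27.5] yaw_y -170.99 xax [ 0.002 -0.001 -1.   ] F [-0.1  0.4 -3.3] T [-0.04 -0.02 -0.02] w 27.2 j [ 0.58  0.81 -0.66  1.92  0.77  0.69  1.18]
along -82.8 lat -0.2 Falong -0.1 Flat 0.4
```

Into the mouth freely, no contact. Now slow feel.

Call:
{"op": "carry_out", "data": {
  "steps": [
    [[0,-0.0015,0],[0,0,0],1],
    [[0,-0.003,0],[0,0,0],1],
    [[0,-0.0045,0],[0,0,0],1],
    [[0,-0.006,0],[0,0,0],1]
  ]
}}

```text
time_s: 6.3
ee_pos: [536.6, -91.5, 27.5]
tool_rot: [-2.318, 1.568, -0.59]
wrist_force: [0.7, -0.8, -2.8]
width: 27.0
```

Call:
{"op": "carry_out", "data": {
  "steps": [
    [[0,-0.0015,0],[0,0,0],1],
    [[0,-0.003,0],[0,0,0],1]
  ]
}}

```text
time_s: 6.47
ee_pos: [539.6, -91.0, 27.5]
tool_rot: [-2.359, 1.568, -0.631]
wrist_force: [-0.3, 0.5, -2.0]
width: 27.3
```

```bash
python3 -c "
from h import *
whr('B')"
```

```text
6.47 [539.6 -91.   27.5] yaw_y -170.99 xax [ 0.002 -0.001 -1.   ] F [-0.3  0.5 -2. ] T [-0.04  0.07 -0.04] w 27.3 j [ 0.58  0.82 -0.66  1.9   0.77  0.7   1.18]
along -73.8 lat -0.2 Falong -0.2 Flat 0.5
```

Call:
{"op": "carry_out", "data": {
  "steps": [
    [[0,-0.0015,0],[0,0,0],1],
    [[0,-0.003,0],[0,0,0],1]
  ]
}}

```text
time_s: 6.63
ee_pos: [542.6, -90.6, 27.5]
tool_rot: [-2.434, 1.569, -0.706]
wrist_force: [-1.6, -0.9, -2.8]
width: 27.3
```

Call:
{"op": "carry_out", "data": {
  "steps": [
    [[0,-0.0015,0],[0,0,0],1],
    [[0,-0.003,0],[0,0,0],1]
  ]
}}

```text
time_s: 6.8
ee_pos: [545.7, -90.1, 27.5]
tool_rot: [-2.491, 1.569, -0.763]
wrist_force: [-0.1, 0.5, -2.2]
width: 27.2
```

Call:
{"op": "carry_out", "data": {
  "steps": [
    [[0,-0.0015,0],[0,0,0],1],
    [[0,-0.003,0],[0,0,0],1]
  ]
}}

```text
time_s: 6.97
ee_pos: [548.8, -89.6, 27.4]
tool_rot: [-2.488, 1.569, -0.76]
wrist_force: [0.5, -0.3, -3.1]
width: 27.7
```

Call:
{"op": "carry_out", "data": {
  "steps": [
    [[0,-0.0015,0],[0,0,0],1],
    [[0,-0.003,0],[0,0,0],1]
  ]
}}

```text
time_s: 7.13
ee_pos: [551.9, -89.1, 27.4]
tool_rot: [-2.478, 1.569, -0.75]
wrist_force: [-0.3, 0.9, -1.8]
width: 27.3
```

```bash
python3 -c "
from h import *
whr('B')"
```

```text
7.13 [551.9 -89.1  27.4] yaw_y -170.99 xax [ 0.002 -0.001 -1.   ] F [-0.3  0.9 -1.8] T [-0.02  0.04 -0.02] w 27.3 j [ 0.57  0.83 -0.66  1.87  0.76  0.72  1.19]
along -61.3 lat -0.3 Falong -0.2 Flat 0.9
```

Call:
{"op": "carry_out", "data": {
  "steps": [
    [[0,0.01,0],[0,0,0],1],
    [[0,0.025,0],[0,0,0],1],
    [[0,0.045,0],[0,0,0],1],
    [[0,0.06,0],[0,0,0],1],
    [[-0.02,0.07,0],[0,0,0],1],
    [[-0.03,0.09,0],[0,0,0],1],
    [[-0.03,0.09,0],[0,0,0],1]
  ]
}}

```text
time_s: 7.72
ee_pos: [459.1, -104.3, 58.2]
tool_rot: [2.624, 1.567, -1.931]
wrist_force: [0.1, 0.4, -3.2]
width: 27.4
```

```bash
python3 -c "
from h import *
whr('C');print(tgt('C',118,60),tgt('C',118))"
```

```text
7.72 [ 459.1 -104.3   58.2] yaw_y -171.03 xax [-0.001 -0.004 -1.   ] F [ 0.1  0.4 -3.2] T [-0.01  0.15  0.04] w 27.4 j [ 0.68  0.68 -0.7   2.08  0.75  0.64  1.2 ]
along -112.8 lat 110.9 Falong 0.1 Flat 0.4
(array([-0.0014,  0.0164, -0.1099]), array([ 5.77, -0.2 , -0.1 ])) (array([ 0.032 ,  0.0163, -0.1098]), array([ 5.77, -0.2 , -0.1 ]))
```

Call:
{"op": "carry_out", "data": {
  "steps": [
    [[0,0.016,-0.03],[5.8,-0.2,-0.1],1],
    [[0,0.016,-0.065],[5.8,-0.2,-0.1],1],
    [[0,0.016,-0.1],[5.8,-0.2,-0.1],1],
    [[0.005,0.016,-0.11],[5.8,-0.2,-0.1],1],
    [[0.02,0.016,-0.11],[5.8,-0.2,-0.1],1],
    [[0.032,0.016,-0.11],[5.8,-0.2,-0.1],1],
    [[0.032,0.016,-0.11],[5.8,-0.2,-0.1],1]
  ]
}}

```text
time_s: 8.3
ee_pos: [458.6, -214.7, 24.4]
tool_rot: [1.035, 1.567, 2.662]
wrist_force: [0.7, 1.3, -1.9]
width: 27.4
```

```bash
python3 - <<'E'
from h import *
whr('C');print(tgt('C',80))
im=imaging.snapshot('scene'); cv2.imwrite('pics/s2.png',cv2.resize(im[130:230,260:420,::-1],None,fx=5,fy=5,interpolation=cv2.INTER_CUBIC))
E
```

```text
8.3 [ 458.6 -214.7   24.4] yaw_y -176.82 xax [-0.003  0.002 -1.   ] F [ 0.7  1.3 -1.9] T [0.08 0.08 0.08] w 27.4 j [ 0.84  0.77 -0.63  2.    0.77  0.63  1.32]
along -119.4 lat 0.8 Falong 0.8 Flat 1.3
(array([-0.0023, -0.0394, -0.0008]), array([-0.02,  0.11, -0.19]))
```

View pics/s2.png

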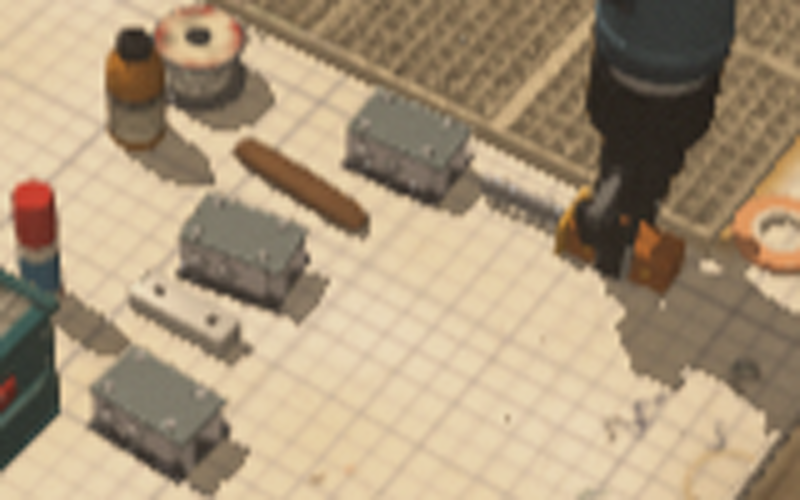

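Call:
{"op": "carry_out", "data": {
  "steps": [
    [[-0.002,-0.006,-0.001],[0,0,0],1],
    [[-0.002,-0.012,-0.001],[0,0,0],1],
    [[-0.002,-0.016,-0.001],[0,0,0],1],
    [[-0.002,-0.02,-0.001],[0,0,0],1],
    [[-0.002,-0.024,-0.001],[0,0,0],1],
    [[-0.002,-0.028,-0.001],[0,0,0],1],
    [[-0.002,-0.032,-0.001],[0,0,0],1],
    [[-0.002,-0.035,-0.001],[0,0,0],1]
  ]
}}

```text
time_s: 9.02
ee_pos: [494.7, -213.3, 27.3]
tool_rot: [0.928, 1.568, 2.556]
wrist_force: [0.6, 0.5, -2.1]
width: 26.9
```

```bash
python3 -c "
from h import *
whr('C')"
```

```text
9.02 [ 494.7 -213.3   27.3] yaw_y -176.76 xax [-0.002  0.002 -1.   ] F [ 0.6  0.5 -2.1] T [-0.01  0.04  0.02] w 26.9 j [ 0.81  0.8  -0.64  1.92  0.75  0.68  1.33]
along -83.3 lat 0.1 Falong 0.6 Flat 0.5
```

Call:
{"op": "carry_out", "data": {
  "steps": [
    [[0,-0.001,0],[0,0,0],1],
    [[0,-0.002,0],[0,0,0],1],
    [[0,-0.003,0],[0,0,0],1]
  ]
}}

```text
time_s: 9.27
ee_pos: [497.6, -213.1, 27.2]
tool_rot: [0.985, 1.568, 2.613]
wrist_force: [-0.3, 0.3, -2.8]
width: 27.2
```

Call:
{"op": "carry_out", "data": {
  "steps": [
    [[0,-0.001,0],[0,0,0],1],
    [[0,-0.002,0],[0,0,0],1]
  ]
}}

```text
time_s: 9.43
ee_pos: [499.5, -213.1, 27.2]
tool_rot: [1.033, 1.567, 2.66]
wrist_force: [0.3, -0.6, -3.1]
width: 27.3
```

```bash
python3 -c "
from h import *
whr('C')"
```

```text
9.43 [ 499.5 -213.1   27.2] yaw_y -176.76 xax [-0.003  0.002 -1.   ] F [ 0.3 -0.6 -3.1] T [-0.04  0.03 -0.01] w 27.3 j [ 0.8   0.81 -0.64  1.9   0.74  0.69  1.33]
along -78.5 lat 0.1 Falong 0.3 Flat -0.7
```

Call:
{"op": "carry_out", "data": {
  "steps": [
    [[0,-0.001,0],[0,0,0],1],
    [[0,-0.002,0],[0,0,0],1]
  ]
}}

```text
time_s: 9.6
ee_pos: [501.4, -213.0, 27.2]
tool_rot: [1.086, 1.567, 2.713]
wrist_force: [-0.7, -1.5, -2.3]
width: 27.4
```

```bash
python3 -c "
from h import *
whr('C')"
```

```text
9.6 [ 501.4 -213.    27.2] yaw_y -176.77 xax [-0.003  0.002 -1.   ] F [-0.7 -1.5 -2.3] T [-0.13  0.19 -0.06] w 27.4 j [ 0.8   0.81 -0.64  1.9   0.74  0.69  1.33]
along -76.6 lat 0.0 Falong -0.8 Flat -1.5
```

Call:
{"op": "carry_out", "data": {
  "steps": [
    [[0,-0.0015,0],[0,0,0],1]
  ]
}}

```text
time_s: 9.68
ee_pos: [502.5, -213.3, 27.1]
tool_rot: [1.247, 1.566, 2.874]
wrist_force: [-1.8, -1.7, -2.4]
width: 26.9
```

Call:
{"op": "carry_out", "data": {
  "steps": [
    [[0,-0.0015,0],[0,0,0],1]
  ]
}}

```text
time_s: 9.77
ee_pos: [503.8, -213.5, 27.0]
tool_rot: [1.373, 1.566, 2.999]
wrist_force: [-0.6, -1.9, -2.0]
width: 27.4
```

```bash
python3 -c "
from h import *
whr('C')"
```

```text
9.77 [ 503.8 -213.5   27. ] yaw_y -176.83 xax [-0.005  0.001 -1.   ] F [-0.6 -1.9 -2. ] T [-0.2   0.22 -0.06] w 27.4 j [ 0.8   0.81 -0.64  1.89  0.74  0.7   1.34]
along -74.2 lat -0.6 Falong -0.7 Flat -1.9
```

Call:
{"op": "carry_out", "data": {
  "steps": [
    [[0,-0.0015,0],[0,0,0],1]
  ]
}}

```text
time_s: 9.85
ee_pos: [505.0, -213.8, 26.9]
tool_rot: [1.462, 1.565, 3.088]
wrist_force: [-2.0, -0.5, -2.0]
width: 27.4
```

Call:
{"op": "carry_out", "data": {
  "steps": [
    [[0,-0.0015,0],[0,0,0],1]
  ]
}}

```text
time_s: 9.93
ee_pos: [505.2, -213.9, 26.5]
tool_rot: [1.504, 1.562, 3.129]
wrist_force: [-6.7, -0.6, 1.1]
width: 27.4
```

```bash
python3 -c "
from h import *
whr('C')"
```

```text
9.93 [ 505.2 -213.9   26.5] yaw_y -176.87 xax [-0.009  0.    -1.   ] F [-6.7 -0.6  1.1] T [0.   1.2  0.02] w 27.4 j [ 0.79  0.82 -0.64  1.89  0.74  0.7   1.34]
along -72.8 lat -1.1 Falong -6.7 Flat -0.2
```

Call:
{"op": "carry_out", "data": {
  "steps": [
    [[0,-0.002,0],[0,0,0],1]
  ]
}}

```text
time_s: 10.02
ee_pos: [505.4, -213.8, 26.1]
tool_rot: [1.526, 1.558, -3.132]
wrist_force: [-7.7, 0.9, 3.2]
width: 27.3
```

Call:
{"op": "carry_out", "data": {
  "steps": [
    [[0,-0.002,0],[0,0,0],1]
  ]
}}

```text
time_s: 10.1
ee_pos: [505.3, -213.5, 25.7]
tool_rot: [1.524, 1.554, -3.134]
wrist_force: [-7.7, -0.7, 1.8]
width: 27.1
```

```bash
python3 -c "
from h import *
whr('C')"
```

```text
10.1 [ 505.3 -213.5   25.7] yaw_y -176.88 xax [-0.017 -0.    -1.   ] F [-7.7 -0.7  1.8] T [ 0.04  1.2  -0.  ] w 27.1 j [ 0.79  0.82 -0.64  1.88  0.74  0.71  1.34]
along -72.7 lat -0.7 Falong -7.7 Flat -0.2
```

```bash
python3 -c "
from h import *
print(tgt('C',72.7,26.8,-0.5))"
```

```text
(array([-0.0011,  0.0001,  0.0002]), array([-0.08,  0.05, -0.98]))
```

Call:
{"op": "carry_out", "data": {
  "steps": [
    [[-0.001,-0.002,0],[0,0,-1],1],
    [[-0.001,-0.004,0],[0,0,-1],1],
    [[-0.001,-0.004,0],[0,0,-1],1]
  ]
}}

```text
time_s: 10.35
ee_pos: [505.5, -213.2, 25.5]
tool_rot: [1.426, 1.563, 3.051]
wrist_force: [-9.8, -0.8, 1.8]
width: 27.5
```

```bash
python3 -c "
from h import *
whr('C')
print(tgt('C',72.7,26.8,-0.5))"
```

```text
10.35 [ 505.5 -213.2   25.5] yaw_y -176.89 xax [-0.008  0.001 -1.   ] F [-9.8 -0.8  1.8] T [-0.05  1.85  0.04] w 27.5 j [ 0.79  0.82 -0.64  1.89  0.74  0.7   1.33]
along -72.5 lat -0.4 Falong -9.9 Flat -0.2
(array([-0.0013,  0.0002, -0.0001]), array([-0.09,  0.06, -0.44]))
```

Call:
{"op": "carry_out", "data": {
  "steps": [
    [[-0.001,-0.004,0],[0,0,-0.5],1],
    [[-0.001,-0.006,0],[0,0,-0.5],1],
    [[-0.001,-0.008,0],[0,0,-0.5],1]
  ]
}}

```text
time_s: 10.6
ee_pos: [505.9, -213.2, 24.4]
tool_rot: [1.496, 1.556, 3.12]
wrist_force: [-21.2, -1.5, 3.7]
width: 27.3
```

```bash
python3 -c "
from h import *
whr('C')
print(tgt('C',72.7,26.8,-0.5))"
```

```text
10.6 [ 505.9 -213.2   24.4] yaw_y -176.96 xax [-0.014  0.    -1.   ] F [-21.2  -1.5   3.7] T [-0.11  4.09  0.04] w 27.3 j [ 0.79  0.82 -0.64  1.88  0.74  0.71  1.33]
along -72.1 lat -0.5 Falong -21.2 Flat -0.4
(array([-0.0023,  0.0007, -0.    ]), array([-0.16,  0.06, -0.82]))
```

Call:
{"op": "carry_out", "data": {
  "steps": [
    [[-0.002,0.01,0],[0,0,-0.8],1],
    [[-0.002,0.02,0],[0,0,-0.8],1],
    [[-0.002,0.035,0],[0,0,-0.8],1],
    [[-0.002,0.05,0],[0,0,-0.8],1],
    [[-0.02,0.055,0],[0,0,-0.8],1],
    [[-0.035,0.055,0],[0,0,-0.8],1],
    [[-0.035,0.055,0],[0,0,-0.8],1]
  ]
}}

```text
time_s: 11.18
ee_pos: [453.4, -216.6, 62.6]
tool_rot: [-1.735, 1.567, -0.111]
wrist_force: [1.1, 1.1, -2.2]
width: 27.5
```

```bash
python3 - <<'E'
from h import *
import pickle
whr('A');print(tgt('A',120,60),tgt('A',120))
c=cam('wrist');im=imaging.snapshot('wrist'); cv2.imwrite('pics/w3.png',im[:,:,::-1])
im=imaging.snapshot('scene'); cv2.imwrite('pics/s3.png',cv2.resize(im[130:230,260:420,::-1],None,fx=5,fy=5,interpolation=cv2.INTER_CUBIC))
E
```

```text
11.18 [ 453.4 -216.6   62.6] yaw_y -176.95 xax [ 0.004 -0.    -1.   ] F [ 1.1  1.1 -2.2] T [ 0.   -0.08  0.02] w 27.5 j [ 0.89  0.7  -0.68  2.01  0.71  0.68  1.37]
along -117.2 lat -277.1 Falong 1.0 Flat 1.1
(array([ 0.0024, -0.0206,  0.2763]), array([ 4.85, -0.03,  0.24])) (array([ 0.0358, -0.0205,  0.2763]), array([ 4.85, -0.03,  0.24]))
```

View pics/w3.png

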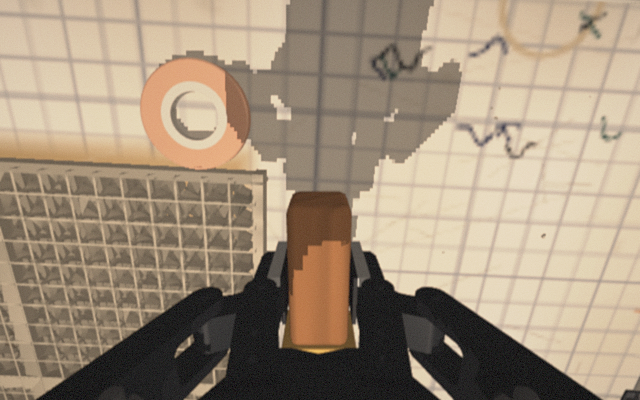

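View pics/s3.png

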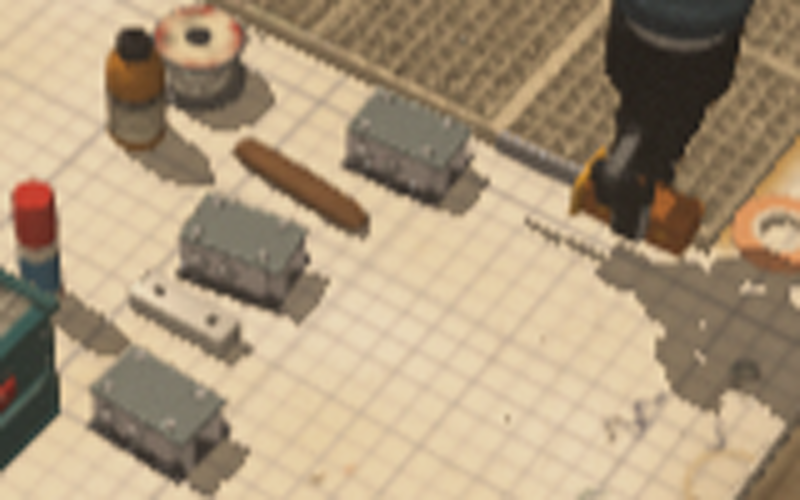

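Call:
{"op": "carry_out", "data": {
  "steps": [
    [[0,-0.01,0.035],[2,0,0.2],1],
    [[0,-0.02,0.07],[4.8,0,0.2],1],
    [[0,-0.02,0.105],[4.8,0,0.2],1],
    [[0,-0.02,0.14],[4.8,0,0.2],1],
    [[0,-0.02,0.175],[4.8,0,0.2],1],
    [[0,-0.02,0.21],[4.8,0,0.2],1],
    [[0,-0.02,0.25],[4.8,0,0.2],1],
    [[0,-0.02,0.276],[4.8,0,0.2],1]
  ]
}}

```text
time_s: 11.95
ee_pos: [457.3, 64.9, 60.3]
tool_rot: [0.4, 1.567, 1.943]
wrist_force: [-0.1, 1.0, -2.1]
width: 27.2
```

Call:
{"op": "carry_out", "data": {
  "steps": [
    [[0,0,0],[0,0,0],1],
    [[0,0,0],[0,0,0],1]
  ]
}}

```text
time_s: 12.12
ee_pos: [457.0, 67.7, 59.8]
tool_rot: [0.346, 1.566, 1.894]
wrist_force: [-0.6, -0.5, -2.4]
width: 27.3
```

```bash
python3 -c "
from h import *
whr('A')
print(tgt('A',120,26.6))"
```

```text
12.12 [457.   67.7  59.8] yaw_y 178.74 xax [-0.002  0.005 -1.   ] F [-0.6 -0.5 -2.4] T [-0.07 -0.01 -0.02] w 27.3 j [ 0.3   0.66 -0.67  2.11  0.7   0.61  0.68]
along -122.6 lat 7.2 Falong -0.6 Flat -0.5
(array([ 0.0331, -0.0025, -0.0074]), array([ 0.54,  0.28, -0.1 ]))
```

Call:
{"op": "carry_out", "data": {
  "steps": [
    [[0.01,-0.0025,-0.0074],[0.5,0.3,-0.1],1],
    [[0.02,-0.0025,-0.0074],[0.5,0.3,-0.1],1],
    [[0.033,-0.0025,-0.0074],[0.5,0.3,-0.1],1],
    [[0.033,-0.0025,-0.0074],[0.5,0.3,-0.1],1],
    [[0.033,-0.0025,-0.0074],[0.5,0.3,-0.1],1]
  ]
}}

```text
time_s: 12.53
ee_pos: [458.6, 58.9, 25.6]
tool_rot: [2.16, 1.568, -2.585]
wrist_force: [0.2, -0.5, -2.2]
width: 27.2
```

```bash
python3 - <<'E'
from h import *
whr('A')
print(tgt('A',85,26.8))
im=imaging.snapshot('scene'); cv2.imwrite('pics/s4.png',cv2.resize(im[150:250,260:420,::-1],None,fx=5,fy=5,interpolation=cv2.INTER_CUBIC))
E
```

```text
12.53 [458.6  58.9  25.6] yaw_y 178.12 xax [-0.002 -0.001 -1.   ] F [ 0.2 -0.5 -2.2] T [ 0.01  0.01 -0.05] w 27.2 j [ 0.25  0.71 -0.59  2.11  0.78  0.55  0.62]
along -120.6 lat -1.5 Falong 0.2 Flat -0.5
(array([-0.0013, -0.0356,  0.0016]), array([-0.08, -0.09, -0.13]))
```

View pics/s4.png

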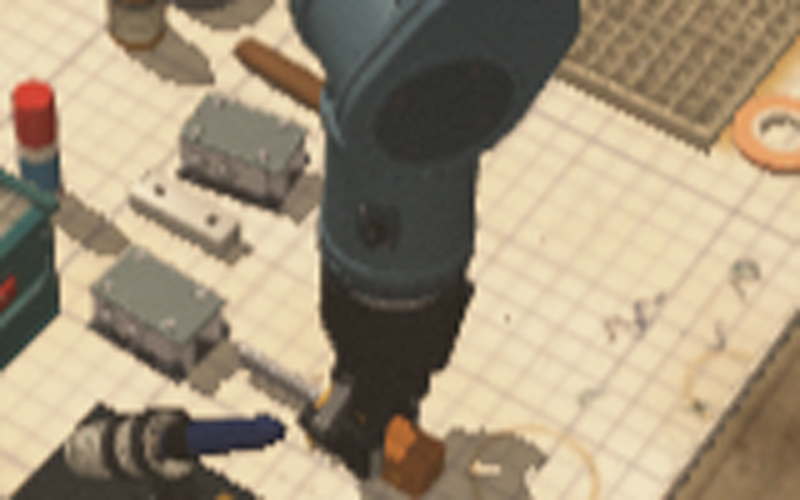

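```bash
python3 - <<'E'
from h import *
c=cam('top')
for u,v in [(270,177),(257,182),(262,236),(248,185),(238,226)]:
  print(u,v,[back(c,u,v,z).round(0)[:2] for z in (0,40,80)])
im=cv2.imread('pics/top0.png'); cv2.imwrite('pics/top0i.png',cv2.resize(im[160:260,220:320],None,fx=6,fy=6,interpolation=cv2.INTER_CUBIC))
E
```

```text
270 177 [array([612., 128.]), array([602., 121.]), array([592., 114.])]
257 182 [array([595., 157.]), array([586., 149.]), array([577., 141.])]
262 236 [array([466., 122.]), array([462., 116.]), array([458., 109.])]
248 185 [array([585., 178.]), array([576., 169.]), array([567., 160.])]
238 226 [array([482., 183.]), array([477., 174.]), array([473., 165.])]
```

View pics/top0i.png

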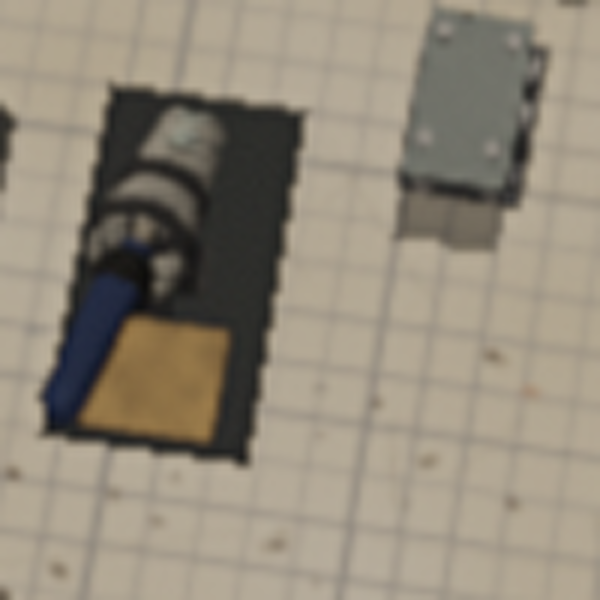

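Call:
{"op": "carry_out", "data": {
  "steps": [
    [[-0.001,-0.006,0.0016],[0,0,-0.1],1],
    [[-0.001,-0.012,0.0016],[0,0,-0.1],1],
    [[-0.001,-0.016,0.0016],[0,0,-0.1],1],
    [[-0.001,-0.02,0.0016],[0,0,-0.1],1],
    [[-0.001,-0.024,0.0016],[0,0,-0.1],1],
    [[-0.001,-0.028,0.0016],[0,0,-0.1],1],
    [[-0.001,-0.032,0.0016],[0,0,-0.1],1],
    [[-0.001,-0.036,0.0016],[0,0,-0.1],1]
  ]
}}

```text
time_s: 13.25
ee_pos: [495.2, 59.6, 27.1]
tool_rot: [-2.962, 1.57, -1.424]
wrist_force: [0.6, -0.4, -2.7]
width: 27.5
```

Call:
{"op": "carry_out", "data": {
  "steps": [
    [[0,-0.0015,0],[0,0,0],1],
    [[0,-0.003,0],[0,0,0],1]
  ]
}}

```text
time_s: 13.42
ee_pos: [498.5, 59.6, 27.0]
tool_rot: [-2.94, 1.57, -1.401]
wrist_force: [0.1, -0.4, -2.4]
width: 27.4
```

```bash
python3 -c "
from h import *
whr('A')
print(tgt('A',78,26.8))"
```

```text
13.42 [498.5  59.6  27. ] yaw_y 178.14 xax [ 0.    -0.001 -1.   ] F [ 0.1 -0.4 -2.4] T [ 0.04  0.08 -0.03] w 27.4 j [ 0.27  0.75 -0.61  2.01  0.75  0.61  0.68]
along -80.8 lat 0.4 Falong 0.2 Flat -0.4
(array([ 0.0002, -0.0028, -0.0004]), array([-0.06, -0.06,  0.01]))
```

Call:
{"op": "carry_out", "data": {
  "steps": [
    [[0,-0.0015,0],[0,0,0],1],
    [[0,-0.003,0],[0,0,0],1],
    [[0,-0.0045,0],[0,0,0],1]
  ]
}}

```text
time_s: 13.67
ee_pos: [502.7, 59.7, 27.0]
tool_rot: [2.796, 1.57, -1.948]
wrist_force: [-2.0, 0.8, -2.4]
width: 27.6
```

Call:
{"op": "carry_out", "data": {
  "steps": [
    [[0,-0.0015,0],[0,0,0],1],
    [[0,-0.003,0],[0,0,0],1]
  ]
}}

```text
time_s: 13.83
ee_pos: [505.2, 60.2, 26.8]
tool_rot: [1.821, 1.569, -2.922]
wrist_force: [-2.6, 2.8, -3.0]
width: 27.6
```

Call:
{"op": "carry_out", "data": {
  "steps": [
    [[0,-0.0015,0],[0,0,0],1],
    [[0,-0.003,0],[0,0,0],1]
  ]
}}

```text
time_s: 14.0
ee_pos: [507.1, 60.4, 26.6]
tool_rot: [1.729, 1.567, -3.013]
wrist_force: [-4.3, 2.6, -1.0]
width: 27.1
```

```bash
python3 -c "
from h import *
whr('A')
print(tgt('A',70,26.8))"
```

```text
14.0 [507.1  60.4  26.6] yaw_y 178.26 xax [-0.003 -0.    -1.   ] F [-4.3  2.6 -1. ] T [0.34 1.01 0.12] w 27.1 j [ 0.27  0.77 -0.61  1.99  0.74  0.63  0.7 ]
along -72.2 lat 1.5 Falong -4.4 Flat 2.5
(array([-0.0002, -0.0022, -0.0015]), array([ 0.06, -0.03, -0.19]))
```

Call:
{"op": "carry_out", "data": {
  "steps": [
    [[0,-0.0025,0],[0,0,-0.2],1],
    [[0,-0.005,0],[0,0,-0.2],1],
    [[0,-0.007,0],[0,0,-0.2],1]
  ]
}}

```text
time_s: 14.25
ee_pos: [511.0, 59.9, 25.6]
tool_rot: [1.926, 1.565, -2.816]
wrist_force: [-9.0, 2.7, -1.3]
width: 27.4
```

```bash
python3 -c "
from h import *
whr('A')
print(tgt('A',60,26.8,1.5))"
```

```text
14.25 [511.   59.9  25.6] yaw_y 178.29 xax [-0.006 -0.002 -1.   ] F [-9.   2.7 -1.3] T [0.31 1.69 0.14] w 27.4 j [ 0.27  0.77 -0.61  1.98  0.74  0.64  0.71]
along -68.3 lat 1.1 Falong -9.0 Flat 2.4
(array([-0.0012, -0.0083,  0.0003]), array([ 0.09, -0.12, -0.32]))
```

Yields under a 4–9 N drag: this is the springy one. Continue.

Call:
{"op": "carry_out", "data": {
  "steps": [
    [[-0.001,-0.003,0],[0,0,-0.3],1],
    [[-0.001,-0.006,0],[0,0,-0.3],1],
    [[-0.001,-0.008,0],[0,0,-0.3],1],
    [[-0.001,-0.01,0],[0,0,-0.3],1]
  ]
}}

```text
time_s: 14.58
ee_pos: [519.4, 59.5, 26.0]
tool_rot: [2.249, 1.566, -2.493]
wrist_force: [-3.9, 0.7, -2.9]
width: 27.2
```

```bash
python3 -c "
from h import *
whr('A')
print(tgt('A',55,26.8,1.5))"
```

```text
14.58 [519.4  59.5  26. ] yaw_y 178.31 xax [-0.003 -0.003 -1.   ] F [-3.9  0.7 -2.9] T [0.38 1.04 0.14] w 27.2 j [ 0.27  0.78 -0.61  1.96  0.74  0.65  0.72]
along -59.9 lat 1.1 Falong -3.9 Flat 0.6
(array([-0.0008, -0.0049,  0.0004]), array([ 0.11, -0.16, -0.19]))
```

Call:
{"op": "carry_out", "data": {
  "steps": [
    [[0,-0.003,0],[0,-0.1,-0.2],1],
    [[0,-0.006,0],[0,-0.1,-0.2],1],
    [[0,-0.009,0],[0,-0.1,-0.2],1],
    [[0,-0.012,0],[0,-0.1,-0.2],1],
    [[0,-0.015,0],[0,-0.1,-0.2],1],
    [[0,-0.017,0],[0,-0.1,-0.2],1]
  ]
}}

```text
time_s: 15.08
ee_pos: [535.3, 59.0, 25.4]
tool_rot: [2.094, 1.568, -2.648]
wrist_force: [-5.5, 2.0, -2.3]
width: 27.3
```

```bash
python3 -c "
from h import *
whr('A')
print(tgt('A',40,26,1.2))"
```

```text
15.08 [535.3  59.   25.4] yaw_y 178.31 xax [-0.002 -0.001 -1.   ] F [-5.5  2.  -2.3] T [0.4 1.1 0.1] w 27.3 j [ 0.27  0.8  -0.62  1.92  0.73  0.67  0.74]
along -44.0 lat 1.1 Falong -5.6 Flat 1.9
(array([-0.0006, -0.004 ,  0.0001]), array([ 0.11, -0.08, -0.13]))
```

Call:
{"op": "carry_out", "data": {
  "steps": [
    [[0.001,-0.002,0],[0,0,-0.1],1],
    [[0.001,-0.004,0],[0,0,-0.1],1]
  ]
}}

```text
time_s: 15.25
ee_pos: [538.4, 59.0, 24.0]
tool_rot: [2.164, 1.568, -2.578]
wrist_force: [-4.8, 2.2, -2.8]
width: 27.5
```

Call:
{"op": "carry_out", "data": {
  "steps": [
    [[0,-0.002,0],[0,0,-0.1],1],
    [[0,-0.004,0],[0,0,-0.1],1]
  ]
}}

```text
time_s: 15.42
ee_pos: [540.8, 58.9, 23.6]
tool_rot: [2.096, 1.566, -2.646]
wrist_force: [-13.5, 2.2, 8.6]
width: 27.3
```

```bash
python3 -c "
from h import *
whr('A')"
```

```text
15.42 [540.8  58.9  23.6] yaw_y 178.31 xax [-0.004 -0.002 -1.   ] F [-13.5   2.2   8.6] T [ 0.52  2.81 -0.01] w 27.3 j [ 0.27  0.81 -0.62  1.9   0.73  0.68  0.74]
along -38.5 lat 1.1 Falong -13.6 Flat 1.8
```

Call:
{"op": "carry_out", "data": {
  "steps": [
    [[-0.0005,-0.003,0],[0,0,-0.3],1],
    [[-0.0005,-0.005,0],[0,0,-0.3],1]
  ]
}}

```text
time_s: 15.58
ee_pos: [540.9, 59.0, 23.6]
tool_rot: [2.12, 1.562, -2.621]
wrist_force: [-22.5, 2.1, 17.0]
width: 27.3
```

```bash
python3 - <<'E'
from h import *
whr('A')
im=imaging.snapshot('scene'); cv2.imwrite('pics/s5.png',cv2.resize(im[170:250,260:380,::-1],None,fx=6,fy=6,interpolation=cv2.INTER_CUBIC))
E
```

```text
15.58 [540.9  59.   23.6] yaw_y 178.33 xax [-0.008 -0.004 -1.   ] F [-22.5   2.1  17. ] T [ 0.44  4.51 -0.04] w 27.3 j [ 0.27  0.81 -0.62  1.9   0.73  0.68  0.75]
along -38.4 lat 1.2 Falong -22.5 Flat 1.4
```

View pics/s5.png

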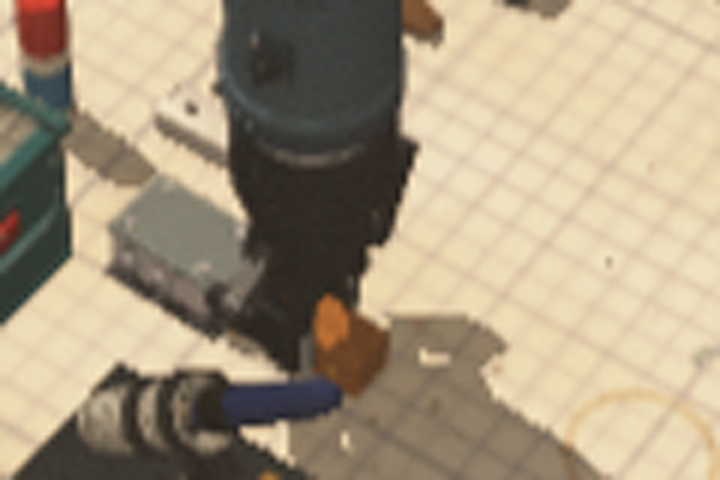

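Call:
{"op": "carry_out", "data": {
  "steps": [
    [[0,0,0],[0,0,0],1],
    [[0,0,0],[0,0,0],0.8],
    [[0,0,0],[0,0,0],0.6],
    [[0,0,0],[0,0,0],0.45],
    [[0,0,0],[0,0,0],0.45],
    [[0,0,0],[0,0,0],0.45]
  ]
}}

```text
time_s: 16.13
ee_pos: [541.9, 58.6, 23.9]
tool_rot: [2.228, 1.563, -2.514]
wrist_force: [0.0, -0.1, 0.3]
width: 47.0
```

```bash
python3 -c "
from h import *
whr('A')"
```

```text
16.13 [541.9  58.6  23.9] yaw_y 178.3 xax [-0.006 -0.005 -1.   ] F [ 0.  -0.1  0.3] T [-0.01  0.08  0.03] w 47.0 j [ 0.27  0.81 -0.62  1.9   0.73  0.68  0.75]
along -37.3 lat 0.9 Falong 0.0 Flat -0.1
```

Released, no contact. Rise and back off toward the robot to see with all cameras.

Call:
{"op": "carry_out", "data": {
  "steps": [
    [[-0.02,0,0],[0,0,0],0.45],
    [[-0.05,0,0],[0,0,0],0.45],
    [[-0.09,0,0],[0,0,0],0.45],
    [[-0.13,0.02,0],[0,0,0],0.45],
    [[-0.15,0.06,0],[0,0,0],0.45],
    [[-0.17,0.09,0],[0,0,0],0.45],
    [[-0.17,0.09,0],[0,0,0],0.45]
  ]
}}

```text
time_s: 16.72
ee_pos: [449.2, 62.6, 197.3]
tool_rot: [2.636, 1.561, -2.103]
wrist_force: [0.5, 0.7, -0.7]
width: 46.5
```

```bash
python3 - <<'E'
from h import *
import pickle
st()
c=cam('wrist');pickle.dump(c,open('w6.pkl','wb'));im=imaging.snapshot('wrist'); cv2.imwrite('pics/w6.png',im[:,:,::-1])
im=imaging.snapshot('scene'); cv2.imwrite('pics/s6.png',cv2.resize(im[150:250,240:380,::-1],None,fx=5,fy=5,interpolation=cv2.INTER_CUBIC))
im=imaging.snapshot('top'); cv2.imwrite('pics/t6.png',im[:,:,::-1])
E
```

```text
16.72 [449.2  62.6 197.3] yaw_y 178.47 xax [-0.005 -0.008 -1.   ] F [ 0.5  0.7 -0.7] T [ 0.   -0.05  0.01] w 46.5 j [ 0.49  0.42 -0.88  2.05  0.43  0.88  0.91]
```

View pics/w6.png

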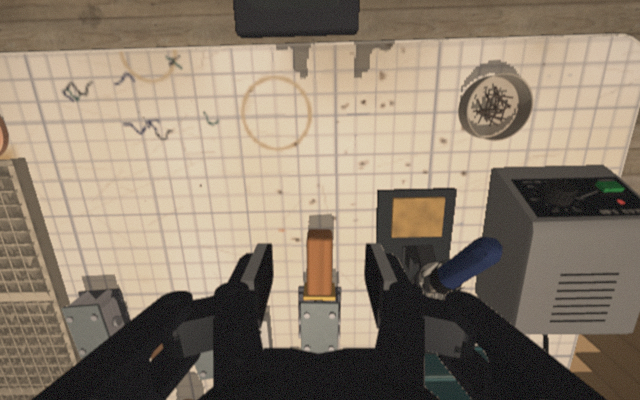

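View pics/s6.png

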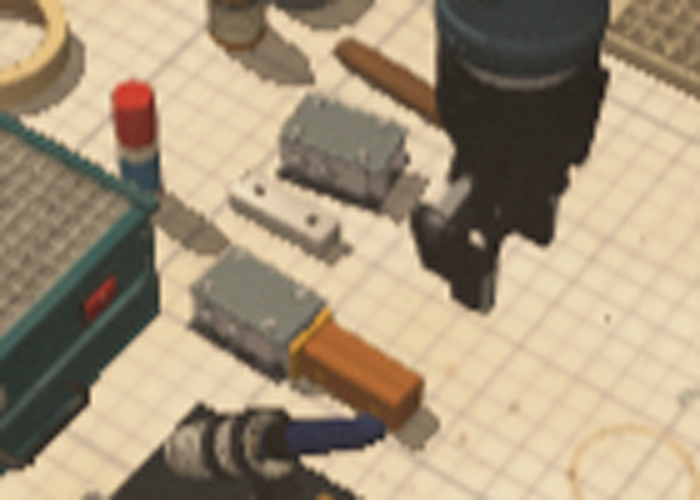

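View pics/t6.png

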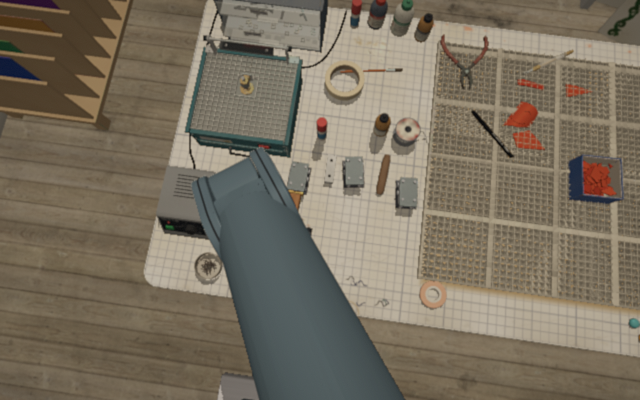

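Call:
{"op": "carry_out", "data": {
  "steps": [
    [[0,0,0],[0,0,0],0.45],
    [[0,0,0],[0,0,0],0.45],
    [[0,0,0],[0,0,0],0.45]
  ]
}}

```text
time_s: 17.12
ee_pos: [454.3, 61.7, 194.3]
tool_rot: [2.313, 1.564, -2.43]
wrist_force: [-0.5, -0.1, -0.3]
width: 46.7
```

```bash
python3 -c "
from h import *
st(); print(arm.close_job())"
```

```text
17.12 [454.3  61.7 194.3] yaw_y 178.24 xax [-0.005 -0.004 -1.   ] F [-0.5 -0.1 -0.3] T [-0.03  0.03 -0.02] w 46.7 j [ 0.48  0.43 -0.87  2.04  0.44  0.87  0.9 ]
the job is handed in; nothing more can be done
None
```

The feeler is fully home in the good guide and released, and the job was handed in at 17.1 s; no verdict was reported.

I named the guides A, B and C by their place on the bench, from +y to -y, and tried each with the blade:

| Guide | What I felt | Verdict |
|---|---|---|
| B (middle) | No measurable drag with the tip about 41 mm in | Slack |
| C (at -y) | Stopped dead with the tip about 29 mm in; no yield at 21 N of push | Closed up |
| A (at +y) | Let the blade in with 4 to 9 N of drag | Good |

- **Seating:** In A I pushed until the feeler stopped firm, at 22 N on the wrist. I took that as the collar meeting the mouth, then eased off and let go.
- **Final checks:** The last wrist and scene pictures show the collar flush with A's mouth and the handle flat and in line with the channel. The gripper was clear and read no contact. By eye, the bystanders I could see in the pictures had not moved.
- **Not measured:** The grip on A's pads after release was not measured. I inferred it from the drag while pushing in.
- **Small disagreement:** The feeler stopped about 1.5 mm farther along, and 1 mm to the side, of where my camera estimate put it. That is within the calibration error.

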